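# Set up the soil-colour viewer for its white check

### The job

Get the soil-colour viewer ready for its white check: raise its stiff lamp lid by the bar so that it stays standing at 70 degrees from closed (within 5 degrees), and put the white-faced reference puck on the deck below it, upright and pushed fully home so that it touches both faces of the vee stop. Do not tip the puck over on the way, and leave the tin, the wash bottle and the glass dish where they are.

Things in the scene. Friction and masses are not known exactly. Their poses are not given: they have to be found in the camera images.
- viewer: Soil-colour viewer, fixed on the bench: white box 250 mm deep (x -110 to +140), 210 wide, flat grey deck 40 mm above the bench. Origin: on the bench, under the deck; x points from its open front (robot's side) to the hinge, y left, z up. Hinge posts at x 75 to 105, y +-98 mm (12 thick), to 86 mm height; behind the hinge a housing to 66 mm height.
- lid (a joint): Angle of the grey lamp lid, rad: 0 closed (level, 35 mm above the deck), grows as it opens upward, free to 1.9; 70 degrees is 1.222. Stiff: stays where it is left, takes about 6 N at the bar. Panel 130 mm long from the hinge, 170 wide, 12 thick. May start slightly open.
- lid_hinge (a point): Middle of the lid's hinge axis (along the viewer's y), 90 mm behind the viewer's origin, 75 mm above the bench. Axes as the viewer's.
- lid_bar (a point): Middle of the lid's round steel bar, 10 mm thick, along the viewer's y, 175 mm from the hinge axis in the lid's plane. Two 10 mm rods at y +-60 mm carry it: 110 mm of free bar between them, and a 40 mm open gap between bar and panel edge. Axes: x along the lid towards the hinge, z out of the lid's upper face.
- vee: Low steel vee stop bolted on the deck, 14 mm high, open to the viewer's front; its place on the deck differs. Origin: at deck level, where the puck's centre is when the puck (radius 30 mm) touches both faces. Axes as the viewer's: the puck comes in along +x. Each face stands 30 degrees off x and is 40 mm long, its middle touching the puck at x +15, y +-26 mm; outer ends at x -5, y +-40.
- puck: The reference puck: plain aluminium cylinder 60 mm in diameter, 40 mm high, with a white ceramic face on top, loose on the bench. Origin: centre of its underside, z up.
- tin: Bystander: closed aluminium soil tin, 78 mm in diameter, 64 mm high. Origin: centre of its underside.
- washbottle: Bystander: white wash bottle 68 mm in diameter, 165 mm high with a thin bent spout above to 200 mm. Origin: centre of its underside.
- dish: Bystander: closed glass dish, 94 mm in diameter, 18 mm high. Origin: centre of its underside.

How it is judged (in metres and radians):
At the end, for the whole second after the job is handed in: The lid stands still, released, at 70 degrees from closed within 5 degrees (1.134 to 1.309 rad); the puck stands at rest, upright (within 0.08 rad) on the deck (within 4 mm), its centre within 4 mm of the seated position in the vee (value of joint lid between 1.134 and 1.309 rad and velocity of joint lid between -0.02 and 0.02 rad/s and horizontal distance between puck and vee below 0.004 m and z of puck in the frame of vee between -0.004 and 0.004 m and angle between puck's own z axis and vertical below 0.08 rad and linear speed of puck below 0.01 m/s); the robot touches nothing.
It fails at once if the puck is tipped by more than about 34 degrees (angle between puck's own z axis and vertical above 0.6 rad).
It fails at once if the tin is moved by more than 25 mm (distance of tin from where it was at the start of the episode above 0.025 m).
It fails at once if the wash bottle is moved by more than 25 mm (distance of washbottle from where it was at the start of the episode above 0.025 m).
It fails at once if the glass dish is moved by more than 25 mm (distance of dish from where it was at the start of the episode above 0.025 m).
It also fails if it takes over 72 s, if anything falls off the work surface, if the arm or the gripper's body presses on something with over 40 N, if the wrist force passes 120 N, or if a joint passes its speed limit or range.

### The arm

A 6-joint arm with a two-finger parallel gripper is mounted at the origin on the work surface. World frame = base frame: x ahead of the robot, y to its left, z up, the work surface at z = 0. Lengths are in m, angles in degrees, forces in N, time in s.
With the tool pointing down it reaches from about 0.25 to 0.725 m from the base axis. Payload 9.7 kg.
Tool frame: the origin (TCP) lies between the finger pads; the fingertips stand 11 mm ahead of it and the grasp point (between the pads) lies 8 mm behind it; y points along the fingers, x is the direction in which the jaws open and shut, and the axes are right-handed (so a half turn about y gives the same grasp; the last joint's range is limited). The gripper opens to 85 mm and grips with 20 to 120 N. Pads are 22 mm wide; open, the fingers measure 114 mm over their backs; the gripper's body (76 mm by 85 mm) begins 54 mm behind the grasp point. The pads swing forward as they close: fully open they stand 13 mm farther back than shut.
Start: joints at [70.073, 4.979, 10.078, 95.1, 0, 90], TCP at [0.187, 0.517, 0.242] pointing down, gripper open.
Joint ranges: [-179.16, 179.16], [-48.56, 103.87], [-65.8, 70.77], [-126.05, 130.52], [-82.76, 87.17], [-180, 180]. Speed limits (degrees/s): [127.2, 127.2, 147.25, 180, 180, 180].

### API

Orientations are given as [roll, pitch, yaw] about the fixed x, y, z axes, in that order (R = Rz(yaw) Ry(pitch) Rx(roll)).
In Python, from workcell import bot, vision gives the robot as it stands. The module is installed in compiled form; this text tells all that it offers.
- The arm moves only by the shell command python3 -m crank 'ROWS' [OPENING] [FORCE]. ROWS is text: rows parted by semicolons, each of 6 numbers parted by spaces: the shift along the tool's x, y, z in m, then the turn, a rotation vector about the tool's x, y, z in rad. A call has 1 to 8 rows; each row is the pose to reach, as a shift and turn from the pose commanded when the call began, along the tool's axes at that moment; what a row does not reach only later rows make up. A row lasts 1/10 s, in which the tool goes at most 50 mm and 8.59 degrees, less where a joint would pass 70% of its speed; a pose out of reach is approached as far as the arm can. A call with a gripper value outside its range is refused whole. OPENING is the gripper's target within -1 to 1 (shut at 1, half-way at 0, fully open at -1), set as the call begins (- or left out, the last holds). The fingers move at their own pace and stop on an object; FORCE is the grip in N (left out, the last holds). Time passes only in rows, so rows that repeat a pose let the fingers close. It gives the time, the measured TCP pose, the force and the opening at its end, in the units of the state.
- bot.get_obs(): the state, without advancing time (a new reading comes with each control period).
- vision.camera(name): name is "scene" or "side" or "wrist"; returns the picture (400x640x3 uint8, red, green, blue); there is no depth.
- vision.get_calibration(name): a dict with "fx", "fy", "cx", "cy" (pixels), "rvec" (rotation vector, rad) and "tvec" (3), from world to camera coordinates, as OpenCV has them. Camera axes: x right, y down, z forward; pixel columns grow to the right and rows downward; lengths in m; the calibration is good to about 2 mm. The wrist camera is an equidistant fisheye: a pixel r from the principal point sees the ray r / f radians off the axis. A picture is of the moment at which its call begins: read the wrist's pose just before it. get_calibration takes no time and is no camera call; for the wrist camera it gives the pose at the moment of the call.
- bot.job_done(): hands the job in, once; it reports no verdict.
The state is a dict: "time": time; "q": joint angles; "qd": joint speeds; "joint_efforts": joint torques, N m; "ee_pos": TCP position; "tcp_rot": TCP orientation; "wrist_force": force on the tool from outside, world axes, zero at the start; "torque": the same for the moment, N m; "opening": finger opening in m.
Only numpy, scipy, OpenCV 4.12 (cv2) and the standard library are available. Lean on these libraries where they do the work, as an engineer would, in place of code of your own. Each camera call takes 0.05 s, during which the arm holds its last target. There are 200 camera calls.

## Working session

There is one attempt and no reset: what is moved stays moved. The work goes in short steps, Python scripts to look and compute and a shell command to move; the robot and the scene stay as the last step left them, time stands still between calls to the robot, and variables do not carry over. Pictures are saved under pics/ and viewed, about 8 in all and at most 12, crops included, and the job is handed in when it is done.

```bash
mkdir -p pics; cat > h.py <<'E'
import numpy as np, cv2
from scipy.spatial.transform import Rotation as R
from workcell import bot, vision
def cal(n):
    c=vision.get_calibration(n); return c, R.from_rotvec(np.ravel(c["rvec"])).as_matrix(), np.ravel(c["tvec"])
def ray(n,uv,C=None):
    c,Rm,t=C or cal(n); x=(uv[0]-c["cx"])/c["fx"]; y=(uv[1]-c["cy"])/c["fy"]
    if n=="wrist":
        r=np.hypot(x,y); s=np.sin(r)/r if r>1e-9 else 1; d=np.array([x*s,y*s,np.cos(r)])
    else: d=np.array([x,y,1.])
    return -Rm.T@t, Rm.T@d
def onz(n,uv,z,C=None):
    o,d=ray(n,uv,C); return o+d*(z-o[2])/d[2]
def proj(n,p,C=None):
    c,Rm,t=C or cal(n); q=Rm@np.array(p)+t
    if n=="wrist":
        th=np.arctan2(np.hypot(q[0],q[1]),q[2]); r=np.hypot(q[0],q[1])+1e-12
        return c["cx"]+c["fx"]*th*q[0]/r, c["cy"]+c["fy"]*th*q[1]/r
    return c["cx"]+c["fx"]*q[0]/q[2], c["cy"]+c["fy"]*q[1]/q[2]
def tri(a,ua,b,ub):
    o1,d1=ray(a,ua);o2,d2=ray(b,ub)
    s=np.linalg.lstsq(np.c_[d1,-d2],o2-o1,rcond=None)[0]
    p,q=o1+d1*s[0],o2+d2*s[1]; return (p+q)/2,np.linalg.norm(p-q)
def snap(n,f):
    im=vision.camera(n); cv2.imwrite(f"pics/{f}.png",im[:,:,::-1]); return im
E
python3 - <<'E'
from h import *
print(bot.get_obs())
for n in("scene","side","wrist"):
    c,Rm,t=cal(n); print(n,c["fx"],c["cx"],c["cy"],-Rm.T@t, Rm[2])
a=snap("scene","s0");b=snap("side","d0")
E
```

```text
{'time': 0.0, 'q': array([ 7.00734401e+01,  5.01255748e+00,  1.00318039e+01,  9.50984027e+01,
       -1.53563915e-03,  9.00015509e+01]), 'qd': array([ 0.08159945, -0.02369745, -0.03353612,  0.04101337,  0.03043393,
        0.0240891 ]), 'joint_efforts': array([-5.11631370e-04, -5.20392752e+01,  4.64803147e+01,  1.63529674e-02,
       -6.57482474e-05, -6.38039893e-06]), 'ee_pos': array([0.18738044, 0.51686243, 0.24154533]), 'tcp_rot': array([-9.00015378e+01,  7.91562741e-02,  7.00718892e+01]), 'wrist_force': array([-1.44483988,  0.36751653, -0.49671252]), 'torque': array([-0.02526506,  0.05405775, -0.04204204]), 'opening': 0.08533557033030707}
scene 393.2286104606181 320.88788669249533 196.39330653883022 [1.12675961 0.26804008 0.78338981] [-0.5935356  -0.29138187 -0.75020803]
side 366.8295089622676 315.8528249361926 199.39407940620154 [0.51391482 0.96073176 0.60258285] [ 0.04471789 -0.86888346 -0.49299274]
wrist 309.70691628693146 319.31119225096177 202.5000473409743 [0.11015847 0.54506717 0.37280809] [ 0.3041309  -0.10988576 -0.94627137]
```

View pics/s0.png

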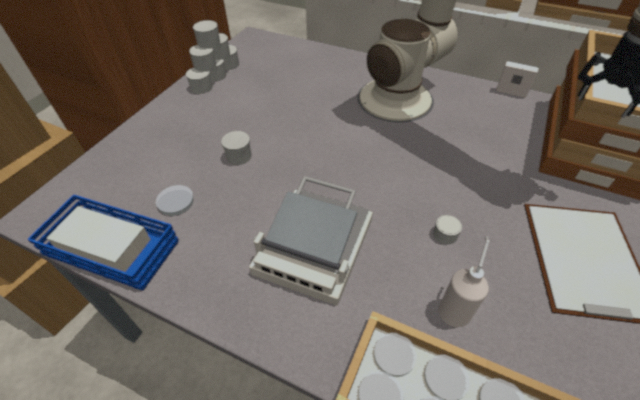

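View pics/d0.png

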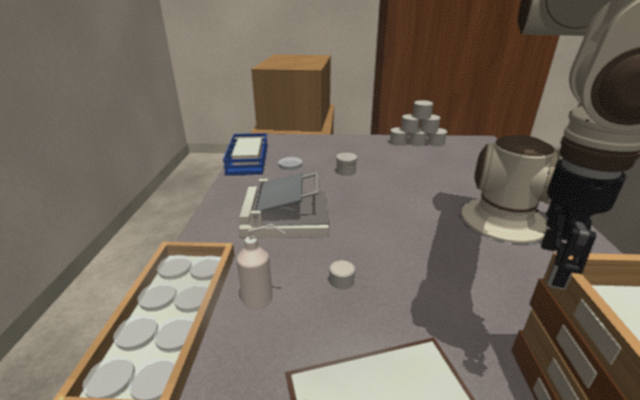

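```bash
python3 - <<'E'
from h import *
a=cv2.imread("pics/s0.png");b=cv2.imread("pics/d0.png")
A=cv2.resize(a[170:300,240:380],None,fx=4,fy=4,interpolation=3)[:, :]
B=cv2.resize(b[160:250,230:340],None,fx=4,fy=4,interpolation=3)
o=np.zeros((600,800,3),np.uint8)
A=cv2.resize(a[170:300,240:380],(420,390),interpolation=2); B=cv2.resize(b[165:245,230:340],(380,276),interpolation=2)
o[:390,:420]=A; o[:276,420:]=B; cv2.imwrite("pics/c0.png",o)  # scene 3x from (240,170); side 3.4545x from (230,165)
for nm,u,v,z in[("puck",(448,226),(342,268),.04),("tin",(236,140),(346,157),.064),("dish",(174,198),(290,162),.018),("wash",(477,272),(251,240),.165)]:
    print(nm,onz("scene",u,z).round(3),onz("side",v,z).round(3))
E
```

```text
puck [0.496 0.29  0.04 ] [0.488 0.292 0.04 ]
tin [ 0.468 -0.318  0.064] [ 0.465 -0.313  0.064]
dish [ 0.687 -0.373  0.018] [ 0.683 -0.365  0.018]
wash [0.682 0.358 0.165] [0.677 0.361 0.165]
```

View pics/c0.png

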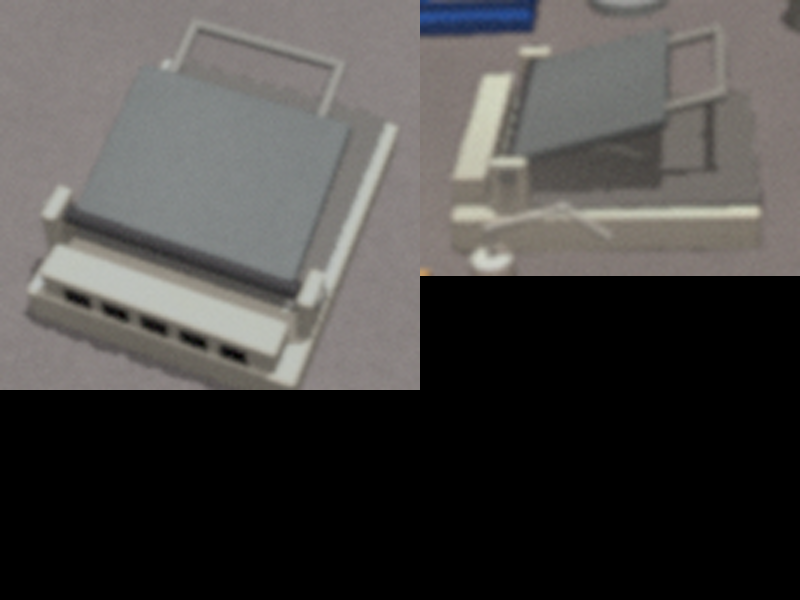

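```bash
python3 - <<'E'
from h import *
S=lambda p:(p[0]/3+240,p[1]/3+170); D=lambda p:((p[0]-420)/3.4545+230,p[1]/3.4545+165)
P={}
for k,s,d in[("post+",(314,283),(508,161)),("post-",(57,200),(534,51)),("bar+",(341,66),(721,95)),("bar-",(193,24),(717,30))]:
    P[k],e=tri("scene",S(s),"side",D(d)); print(k,P[k].round(4),round(e,4), onz("scene",S(s),.086).round(3),onz("side",D(d),.086).round(3))
pm=(P["post+"]+P["post-"])/2; bm=(P["bar+"]+P["bar-"])/2; dy=P["post+"]-P["post-"]; db=P["bar+"]-P["bar-"]
print("mid",pm,bm,"yaw",np.degrees(np.arctan2(-dy[0],dy[1])),np.degrees(np.arctan2(-db[0],db[1])),np.linalg.norm(dy),np.linalg.norm(db))
v=bm-pm; print(np.degrees(np.arctan2(-v[1],-v[0])), np.hypot(v[0],v[1]), bm[2]-.075)
for nm,p,z in[("front+y deck corner",(393,126),.04),("rear+y",(297,385),.0),("rear-y",(30,290),.04)]: print(nm,onz("scene",S(p),z))
E
```

```text
post+ [0.7213 0.1209 0.0848] 0.0001 [0.722 0.121 0.086] [0.721 0.123 0.086]
post- [ 0.7352 -0.0762  0.0827] 0.0 [ 0.737 -0.075  0.086] [ 0.734 -0.07   0.086]
bar+ [0.5566 0.0713 0.119 ] 0.0019 [0.529 0.062 0.086] [0.559 0.009 0.086]
bar- [ 0.5651 -0.0503  0.1189] 0.0005 [ 0.538 -0.066  0.086] [ 0.568 -0.12   0.086]
mid [0.72822899 0.022367   0.08372461] [0.5608586  0.01047533 0.11896442] yaw 4.026894563492265 3.9978133905719693 0.1976643506342541 0.1218724522692107
4.06403698978867 0.1677923056300367 0.04396441901823002
front+y deck corner [0.53286927 0.11149955 0.04      ]
rear+y [0.75548213 0.12552712 0.        ]
rear-y [ 0.78836312 -0.07302573  0.04      ]
```

```bash
cat >> h.py <<'E'
EX=np.array([np.cos(np.radians(4)),np.sin(np.radians(4)),0]); EY=np.array([-EX[1],EX[0],0]); HINGE=np.array([.7282,.0224,.075]); O=HINGE-.09*EX-[0,0,.075]
def want(p,yaw,tilt=0):  # tool y down, tool x at yaw (deg); prints shift and turn in tool axes
    o=bot.get_obs(); A=R.from_euler("xyz",o["tcp_rot"],degrees=True)
    B=R.from_euler("xyz",[-90,0,yaw],degrees=True)*R.from_rotvec([0,0,np.radians(tilt)])
    print("shift",A.inv().apply(np.array(p)-o["ee_pos"]).round(4),"turn",(A.inv()*B).as_rotvec().round(4))
E
python3 -c "
from h import *
want([.5585,.0105,.25],4)"
```

```text
shift [-0.3496 -0.008  -0.5215] turn [ 7.0000e-04  1.1532e+00 -1.1000e-03]
```

```bash
python3 -m crank '-.015 0 -.022 0 .07 0;-.04 0 -.06 0 .2 0;-.065 0 -.097 0 .34 0;-.09 0 -.134 0 .48 0;-.115 0 -.172 0 .62 0;-.14 0 -.209 0 .76 0;-.165 0 -.246 0 .9 0;-.19 0 -.283 0 1.03 0' 0.3 40
python3 -c "
from h import *
want([.5585,.0105,.25],4)"
```

```text
time: 0.9
ee_pos: [0.3894, 0.2403, 0.2421]
tcp_rot: [-90.0, 0.0, 10.7]
wrist_force: [1.1, 1.1, -0.4]
opening: 0.0297
shift [ 0.1233 -0.0079 -0.2573] turn [ 1.000e-04  1.176e-01 -1.000e-04]
```

```bash
python3 -m crank '.02 0 -.04 0 .03 0;.04 0 -.082 0 .07 0;.06 -.003 -.124 0 .117 0;.08 -.008 -.166 0 .117 0;.098 -.008 -.205 0 .117 0;.113 -.008 -.235 0 .117 0;.121 -.008 -.252 0 .117 0;.123 -.008 -.257 0 .117 0'
python3 - <<'E'
from h import *
want([.5585,.0105,.119-.008],4); im=snap("wrist","w1")
for p in([.5566,.0713,.119],[.5651,-.0503,.119],HINGE): print(proj("wrist",p))
E
```

```text
time: 1.7
ee_pos: [0.5593, 0.012, 0.2494]
tcp_rot: [-90.0, 0.1, 4.2]
wrist_force: [0.3, 0.8, 0.1]
opening: 0.0301
shift [-0.0007  0.1384 -0.0015] turn [-0.      0.0043 -0.0014]
(np.float64(320.3124912435133), np.float64(129.35719631776476))
(np.float64(319.518236797985), np.float64(258.48440286026675))
(np.float64(470.2972170736981), np.float64(186.96267426900198))
```

View pics/w1.png

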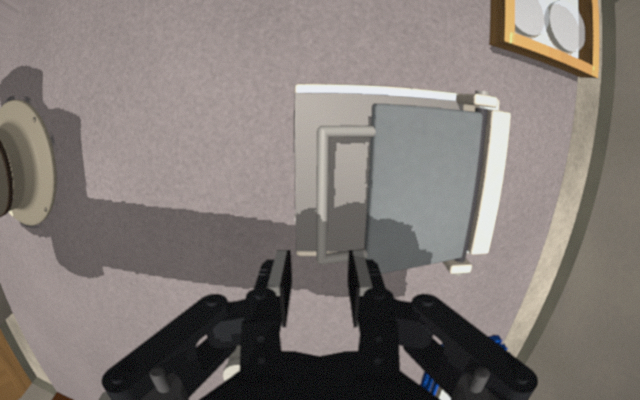

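```bash
python3 -m crank '.001 .02 -.0015 0 0 0;.003 .05 -.0015 0 0 0;.003 .08 -.0015 0 0 0;.003 .105 -.0015 0 0 0;.003 .125 -.0015 0 0 0;.003 .135 -.0015 0 0 0;.003 .1385 -.0015 0 0 0;.003 .1385 -.0015 0 0 0'
python3 -m crank '0 0 0 0 0 0;0 0 0 0 0 0;0 0 0 0 0 0;0 0 0 0 0 0' 1 40
```

```text
time: 2.55
ee_pos: [0.5618, 0.0127, 0.1123]
tcp_rot: [-90.0, -0.0, 4.4]
wrist_force: [-0.3, 1.0, 0.3]
opening: 0.0298
time: 2.95
ee_pos: [0.5613, 0.0122, 0.1129]
tcp_rot: [-90.0, 0.0, 4.3]
wrist_force: [-5.9, 1.0, 3.5]
opening: 0.0084
```

```bash
python3 -m crank '.001 -.004 0 0 0 0;.0038 -.0116 0 0 0 0;.0084 -.0229 0 0 0 0;.0137 -.0339 0 0 0 0;.0198 -.0445 0 0 0 0;.0267 -.0546 0 0 0 0;.0342 -.0643 0 0 0 0;.0342 -.0643 0 0 0 0'
```

```text
time: 3.75
ee_pos: [0.5942, 0.0143, 0.1787]
tcp_rot: [-90.0, 0.2, 4.3]
wrist_force: [-20.1, -1.6, 15.8]
opening: 0.0084
```

```bash
python3 -m crank '.003 -.005 0 0 0 0;.0072 -.0103 0 0 0 0;.016 -.0188 0 0 0 0;.0253 -.0266 0 0 0 0;.0352 -.0338 0 0 0 0;.0456 -.0403 0 0 0 0;.0563 -.046 0 0 0 0;.0563 -.046 0 0 0 0'
```

```text
time: 4.55
ee_pos: [0.6519, 0.0181, 0.2271]
tcp_rot: [-90.1, -0.2, 4.3]
wrist_force: [-12.8, -4.8, 22.3]
opening: 0.0083
```

```bash
python3 -m crank '.004 -.003 0 0 0 0;.009 -.006 0 0 0 0;.0135 -.008 0 0 0 0;.0165 -.0092 0 0 0 0;.017 -.0092 0 0 0 0;.017 -.0092 0 0 0 0'
python3 - <<'E'
from h import *
im=snap("side","d2")
cv2.imwrite("pics/c2.png",cv2.resize(im[130:250,220:350,::-1],None,fx=4.5,fy=4.5,interpolation=2))
o=bot.get_obs()["ee_pos"]; print(np.degrees(np.arccos(-(o-HINGE)@EX/.175)))
E
```

```text
time: 5.15
ee_pos: [0.6686, 0.0192, 0.2343]
tcp_rot: [-90.1, -0.1, 4.3]
wrist_force: [-9.2, -5.3, 10.8]
opening: 0.0083
70.06415580657526
```

View pics/c2.png

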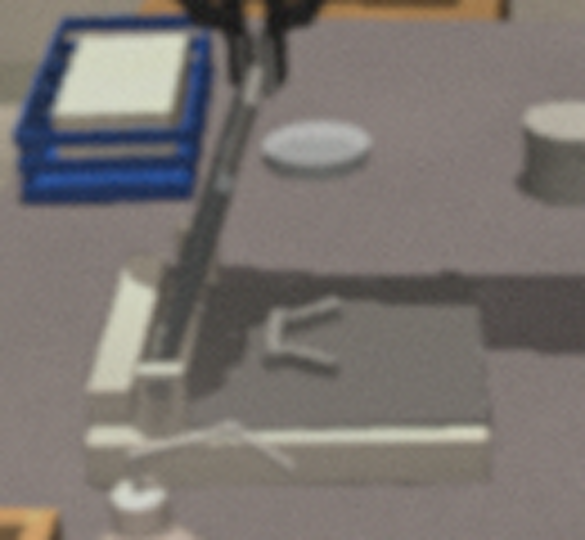

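```bash
python3 -m crank '0 0 0 0 0 0;0 0 0 0 0 0;0 -.005 0 0 0 0;0 -.02 0 0 0 0;0 -.038 0 0 0 0;0 -.05 0 0 0 0;-.02 -.05 0 0 0 0;-.05 -.05 0 0 0 0' 0.25
python3 -m crank '-.04 0 0 0 0 0;-.08 0 0 0 0 0;-.12 0 0 0 0 0;-.14 0 0 0 0 0;-.145 0 0 0 0 0;-.145 0 0 0 0 0'
python3 - <<'E'
from h import *
im=snap("wrist","w3"); snap("side","d3"); snap("scene","s3")
for u in((294.4,196.7),(294,210.4)):
    p=onz("side",u,.054); q=p-O; print(p, q@EX,q@EY)
print(proj("wrist",O+[0,0,.04]),proj("wrist",[.492,.291,.04]))
E
```

```text
time: 6.0
ee_pos: [0.6199, 0.0166, 0.2807]
tcp_rot: [-90.0, 0.0, 4.4]
wrist_force: [0.0, 0.0, 0.6]
opening: 0.0319
time: 6.6
ee_pos: [0.4748, 0.0055, 0.2821]
tcp_rot: [-90.0, -0.1, 4.4]
wrist_force: [-0.2, 0.2, 0.1]
opening: 0.0323
[ 0.63042471 -0.02060301  0.054     ] -0.0105368491806519 -0.036077798313677995
[0.62359685 0.06037551 0.054     ] -0.011699306977469119 0.045179746330269575
(np.float64(443.7014727576769), np.float64(172.07940257681642)) (np.float64(349.5274106910283), np.float64(-51.296852969361396))
```

View pics/w3.png

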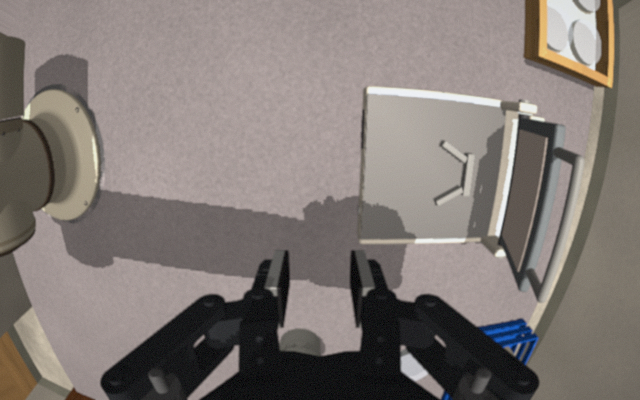

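```bash
python3 - <<'E'
from h import *
for u in((443,143),(436,201),(465,156),(463,193),(366,89),(361,242)):
    z=.054 if u[0]>400 else .04
    q=onz("wrist",u,z)-O; print(u,(q@EX).round(4),(q@EY).round(4))
im=cv2.imread("pics/w3.png"); 
a=cv2.resize(im[120:220,350:500],(600,400),interpolation=2)
s=cv2.imread("pics/s3.png"); b=cv2.resize(s[180:300,240:480],(480,240)) 
cv2.imwrite("pics/c3.png",a)
# puck
for n,f,(x0,x1,y0,y1) in(("side","d3",(325,360,258,290)),("scene","s3",(430,466,212,242))):
    g=cv2.imread(f"pics/{f}.png")[y0:y1,x0:x1]; m=(g.min(2)>165).astype(np.uint8)
    cs,_=cv2.findContours(m,0,1); c=max(cs,key=cv2.contourArea); e=cv2.fitEllipse(c); uv=(e[0][0]+x0,e[0][1]+y0)
    print(n,uv,e[1],onz(n,uv,.04), g.min(2).max())
E
```

```text
(443, 143) -0.0108 0.0397
(436, 201) -0.0122 -0.0351
(465, 156) 0.0218 0.0251
(463, 193) 0.0256 -0.0238
(366, 89) -0.1072 0.0995
(361, 242) -0.1052 -0.0985
side (341.8280944824219, 267.73248195648193) (13.08027458190918, 20.55485725402832) [0.48882939 0.29098124 0.04      ] 180
scene (448.9407329559326, 224.199951171875) (16.151582717895508, 23.437955856323242) [0.49002449 0.29123089 0.04      ] 185
```

View pics/c3.png

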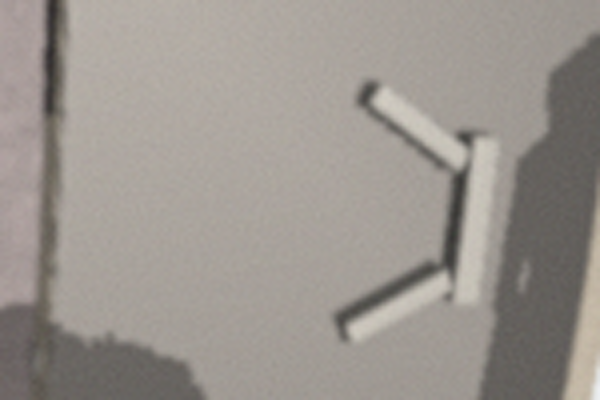

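```bash
python3 - <<'E'
from h import *
print(bot.get_obs()["q"])
want([.4895,.2912,.14],94);want([.4895,.2912,.14],-86)
E
```

```text
[ 6.67618922e-01 -4.11686708e+00  5.27095406e+00  9.94080002e+01
  1.30581667e-03  8.63060640e+01]
shift [0.0356 0.141  0.2838] turn [-3.0000e-04 -1.5645e+00 -2.0000e-04]
shift [0.0356 0.141  0.2838] turn [ 2.0000e-04  1.5771e+00 -3.0000e-04]
```

```bash
python3 -m crank '.002 0 .015 0 -.1 0;.006 0 .045 0 -.24 0;.01 .01 .08 0 -.38 0;.014 .02 .115 0 -.52 0;.018 .03 .15 0 -.66 0;.022 .04 .185 0 -.8 0;.027 .05 .22 0 -.94 0;.03 .06 .245 0 -1.08 0' -1
python3 -m crank '0 0 0 0 -.14 0;0 0 0 0 -.28 0;0 0 0 0 -.42 0;0 0 0 0 -.485 0;0 0 0 0 -.485 0'
python3 - <<'E'
from h import *
want([.4895,.2912,.14],94); im=snap("wrist","w4"); C=cal("wrist"); print(proj("wrist",[.4895,.2912,.04],C))
E
```

```text
time: 7.55
ee_pos: [0.4865, 0.2545, 0.2198]
tcp_rot: [-89.9, 0.0, 66.6]
wrist_force: [1.1, -0.6, 0.4]
opening: 0.0852
time: 8.05
ee_pos: [0.4865, 0.2525, 0.2204]
tcp_rot: [-89.9, 0.0, 94.1]
wrist_force: [-0.1, -0.5, -0.8]
opening: 0.0854
shift [ 0.0385  0.0803 -0.0058] turn [-0.0013  0.0014 -0.0005]
(np.float64(356.0346496046738), np.float64(185.79577920432425))
```

View pics/w4.png

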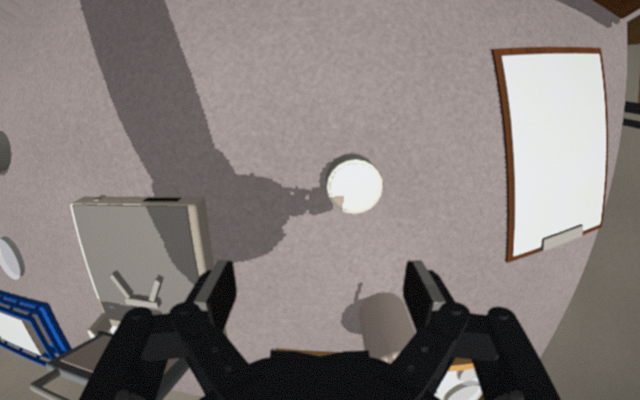

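```bash
python3 -m crank '.015 0 -.003 0 0 0;.035 .01 -.006 0 0 0;.0385 .035 -.006 0 0 0;.0385 .065 -.006 0 0 0;.0385 .1 -.006 0 0 0;.0385 .135 -.006 0 0 0;.0385 .16 -.006 0 0 0;.0385 .175 -.006 0 0 0'
python3 -m crank '0 .012 0 0 0 0;0 .022 0 0 0 0;0 .026 0 0 0 0;0 .026 0 0 0 0'
python3 -m crank '0 0 0 0 0 0;0 0 0 0 0 0;0 0 0 0 0 0;0 0 0 0 0 0;0 0 0 0 0 0' 1 50
```

```text
time: 8.9
ee_pos: [0.488, 0.2916, 0.0429]
tcp_rot: [-89.8, 0.1, 94.0]
wrist_force: [0.2, -0.1, 0.5]
opening: 0.0855
time: 9.3
ee_pos: [0.4893, 0.291, 0.0204]
tcp_rot: [-90.0, -0.0, 94.0]
wrist_force: [0.1, -0.0, -0.5]
opening: 0.0855
time: 9.8
ee_pos: [0.4899, 0.2911, 0.0216]
tcp_rot: [-90.1, -0.0, 94.0]
wrist_force: [-0.7, -1.3, 5.8]
opening: 0.0585
```

```bash
python3 -m crank '0 -.01 0 0 0 0;0 -.03 0 0 0 0;0 -.055 0 0 0 0;0 -.08 0 0 0 0;0 -.09 0 0 0 0;0 -.09 0 0 0 0'
python3 - <<'E'
from h import *
t=O-.052*EX+.003*EY; print(t,bot.get_obs()["ee_pos"]); want([t[0],t[1],.112],94); want([t[0],t[1],.063],94)
E
```

```text
time: 10.4
ee_pos: [0.4899, 0.2912, 0.1118]
tcp_rot: [-90.1, -0.1, 94.0]
wrist_force: [0.2, -0.3, -2.5]
opening: 0.0582
[0.58633664 0.01548727 0.        ] [0.48988044 0.29121537 0.11182261]
shift [-0.2818 -0.0003 -0.0769] turn [0.0023 0.0003 0.0012]
shift [-0.2819  0.0487 -0.0768] turn [0.0023 0.0003 0.0012]
```

```bash
python3 -m crank '-.015 0 -.004 0 0 0;-.045 0 -.012 0 0 0;-.085 0 -.023 0 0 0;-.125 0 -.034 0 0 0;-.165 0 -.045 0 0 0;-.205 0 -.056 0 0 0;-.24 0 -.065 0 0 0;-.265 0 -.072 0 0 0'
python3 -m crank '-.012 0 -.004 0 0 0;-.017 0 -.005 0 0 0;-.017 .01 -.005 0 0 0;-.017 .025 -.005 0 0 0;-.017 .038 -.005 0 0 0;-.017 .045 -.005 0 0 0;-.017 .048 -.005 0 0 0;-.017 .048 -.005 0 0 0'
python3 - <<'E'
from h import *
im=snap("side","d5"); cv2.imwrite("pics/c5.png",cv2.resize(im[110:250,220:380,::-1],None,fx=4,fy=4,interpolation=2))
E
```

```text
time: 11.2
ee_pos: [0.5792, 0.0283, 0.1084]
tcp_rot: [-89.9, 0.0, 93.9]
wrist_force: [-0.4, 0.7, -2.7]
opening: 0.0581
time: 12.0
ee_pos: [0.5854, 0.0155, 0.0621]
tcp_rot: [-90.0, -0.0, 94.1]
wrist_force: [0.3, 0.6, -2.6]
opening: 0.0582
```

View pics/c5.png

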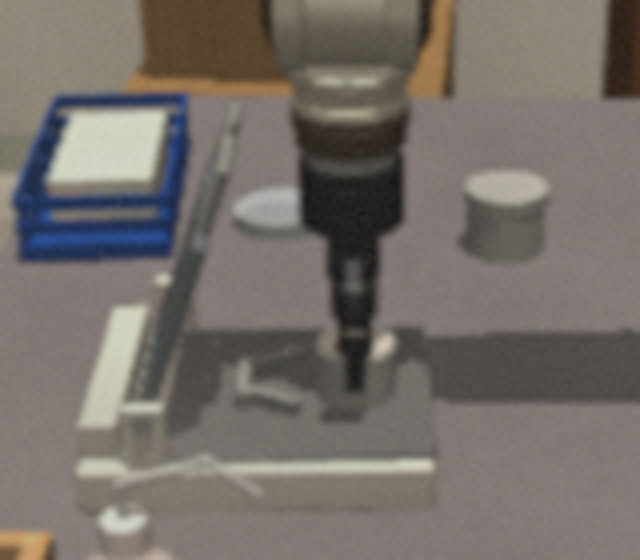

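```bash
python3 -m crank '0 .001 0 0 0 0;0 .001 0 0 0 0;0 .001 0 0 0 0;0 .001 0 0 0 0;0 -.01 0 0 0 0;0 -.03 0 0 0 0;0 -.055 0 0 0 0;0 -.07 .01 0 0 0' -1
python3 -m crank '0 0 .02 0 0 0;0 0 .05 0 0 0;0 0 .075 0 0 0;0 .02 .08 0 0 0;0 .05 .08 0 0 0;0 .07 .08 0 0 0;0 .076 .08 0 0 0;0 .076 .08 0 0 0' 0.18
python3 - <<'E'
from h import *
im=snap("side","d6"); o=bot.get_obs()["ee_pos"]; print((o-O)@EX,(o-O)@EY,o)
for n,f in(("side","d6"),("scene","s6")):
    if n=="scene": im=snap(n,f)
    u,v=map(int,proj(n,O-.052*EX+.003*EY+[0,0,.08])); x0,y0=u-20,v-16
    g=im[v-16:v+17,u-20:u+21]; m=(g.min(2)>g.min(2).max()-25).astype(np.uint8)
    cs,_=cv2.findContours(m,0,1); c=max(cs,key=cv2.contourArea); e=cv2.fitEllipse(c); uv=(e[0][0]+x0,e[0][1]+y0); q=onz(n,uv,.08)-O
    print(n,(u,v),uv,e[1],q@EX,q@EY)
E
```

```text
time: 12.85
ee_pos: [0.5767, 0.0143, 0.1348]
tcp_rot: [-90.2, 0.0, 94.0]
wrist_force: [-0.7, 0.1, -0.2]
opening: 0.0853
time: 13.65
ee_pos: [0.4953, 0.0086, 0.0561]
tcp_rot: [-89.9, -0.0, 94.0]
wrist_force: [0.0, 0.6, 0.5]
opening: 0.0351
-0.14256626932935207 0.0024186500837006554 [0.49603153 0.00858976 0.05709028]
side (307, 195) (307.3661823272705, 195.46298217773438) (7.07000207901001, 16.122650146484375) -0.05080333435527495 0.004539354634199996
scene (325, 203) (326.3645324707031, 201.25408554077148) (9.771513938903809, 17.151836395263672) -0.05987434136720393 0.001182358334975014
```

```bash
python3 -m crank '0 0 -.01 0 0 0;0 0 -.025 0 0 0;0 0 -.038 0 0 0;0 0 -.048 0 0 0;0 0 -.053 0 0 0;0 0 -.057 0 0 0;0 0 -.061 0 0 0;0 0 -.065 0 0 0'
python3 -m crank '0 0 -.004 0 0 0;0 0 -.008 0 0 0;0 0 -.012 0 0 0;0 0 -.016 0 0 0;0 0 -.02 0 0 0;0 0 -.024 0 0 0;0 0 -.026 0 0 0;0 0 -.026 0 0 0'
```

```text
time: 14.55
ee_pos: [0.5607, 0.0132, 0.0564]
tcp_rot: [-90.0, 0.0, 94.0]
wrist_force: [-3.8, -0.8, 3.4]
opening: 0.0354
time: 15.35
ee_pos: [0.5873, 0.015, 0.0563]
tcp_rot: [-90.0, -0.0, 94.0]
wrist_force: [-1.8, -0.2, 3.9]
opening: 0.0346
```

```bash
python3 -m crank '0 0 -.002 0 0 0;0 0 -.004 0 0 0;0 0 -.006 0 0 0;0 0 -.006 0 0 0'; python3 -m crank '0 0 -.0015 0 0 0;0 0 -.003 0 0 0;0 0 -.003 0 0 0';  python3 -m crank '0 0 -.0015 0 0 0;0 0 -.003 0 0 0;0 0 -.003 0 0 0'
```

```text
time: 15.75
ee_pos: [0.5892, 0.0147, 0.056]
tcp_rot: [-89.6, 0.1, 94.0]
wrist_force: [-24.1, -4.4, 14.4]
opening: 0.0349
time: 16.05
ee_pos: [0.5903, 0.0144, 0.0559]
tcp_rot: [-89.3, 0.1, 94.0]
wrist_force: [-35.9, -7.2, 20.6]
opening: 0.0351
time: 16.35
ee_pos: [0.591, 0.0141, 0.056]
tcp_rot: [-89.1, 0.1, 94.0]
wrist_force: [-48.2, -10.5, 28.3]
opening: 0.0353
```

```bash
python3 -m crank '0 0 .006 0 0 0;0 0 .012 0 0 0;0 0 .025 0 0 0;0 0 .05 0 0 0;0 -.02 .08 0 0 0;0 -.06 .085 0 0 0;0 -.1 .085 0 0 0;0 -.12 .085 0 0 0'
python3 - <<'E'
from h import *
C=cal("wrist");w=snap("wrist","w7");s=snap("side","d7");c=snap("scene","s7")
P=O-.007*EX+.003*EY+[0,0,.08]; o=np.zeros((600,800,3),np.uint8)
def crop(im,n,k,h,wd):
    u,v=map(int,proj(n,P)); hh,ww=h//k//2,wd//k//2; x0=min(max(u-ww,0),640-2*ww); y0=min(max(v-hh,0),400-2*hh)
    print(n,"pred",proj(n,P),"origin",x0,y0); return cv2.resize(im[y0:y0+2*hh,x0:x0+2*ww,::-1],(wd,h),interpolation=2)
o[:300,:400]=crop(s,"side",5,300,400); o[:300,400:]=crop(c,"scene",5,300,400); o[300:,:400]=crop(w,"wrist",3,300,400)
cv2.imwrite("pics/c7.png",o)
E
```

```text
time: 17.15
ee_pos: [0.5151, 0.01, 0.18]
tcp_rot: [-90.3, 0.0, 94.0]
wrist_force: [0.3, -0.0, -0.4]
opening: 0.0349
side pred (np.float64(292.5055092353307), np.float64(195.46247138430564)) origin 252 165
scene pred (np.float64(318.7993959996513), np.float64(217.93332882433873)) origin 278 187
wrist pred (np.float64(319.7839599490927), np.float64(321.27130904928345)) origin 253 271
```

View pics/c7.png

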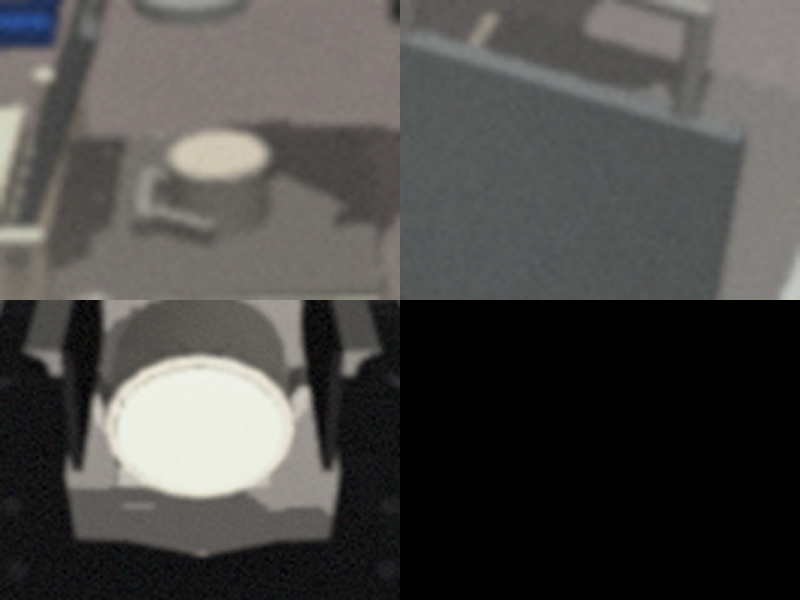

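```bash
python3 - <<'E'
from h import *
S=lambda x,y:(x/5+252,y/5+165)
def pr(k,n,u,z):
    q=onz(n,u,z)-O; print(k,(q@EX).round(4),(q@EY).round(4))
pr("puck side","side",S(219,155),.08); pr("puck wrist","wrist",(319.7,313.3),.08)
print(bot.get_obs()["ee_pos"])
# side, initial empty vee (d3): crop for comparing plus current
a=cv2.imread("pics/d3.png")[175:230,260:320];b=cv2.imread("pics/d7.png")[175:230,260:320]
w=cv2.imread("pics/w7.png")[270:370,265:375]
o=np.zeros((600,800,3),np.uint8); o[:360,:393]=cv2.resize(a,(393,360),interpolation=2); o[:360,400:793]=cv2.resize(b,(393,360),interpolation=2); o[364:600,:260]=cv2.resize(w,(260,236),interpolation=2)
cv2.imwrite("pics/c8.png",o)
E
```

```text
puck side -0.0168 0.0066
puck wrist -0.0171 0.0029
[0.51512388 0.01002633 0.17750336]
```

View pics/c8.png

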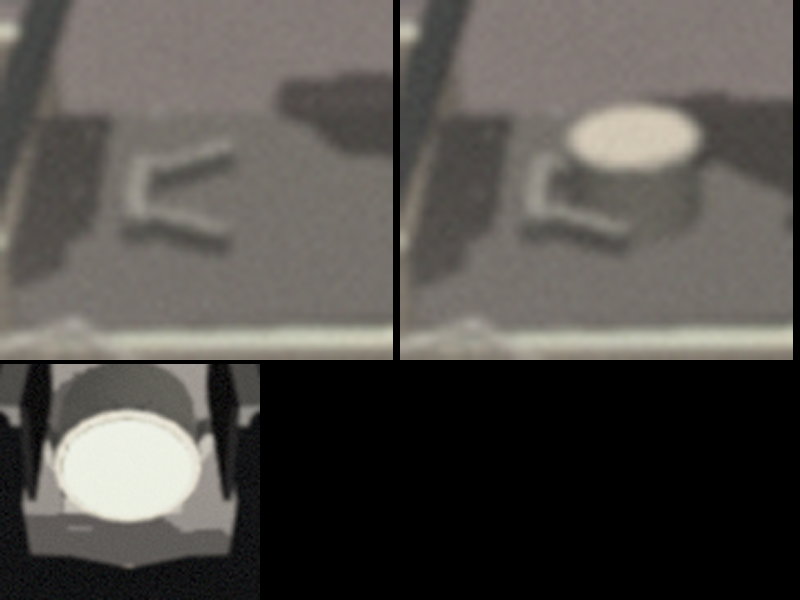

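```bash
python3 -c "
from h import *
t=O-.085*EX+.0015*EY; want([t[0],t[1],.056],94)"
```

```text
shift [-0.001   0.1216 -0.038 ] turn [ 0.0037  0.0005 -0.    ]
```

```bash
python3 -m crank '0 .01 0 -.05 0 0;-.001 .03 0 -.1 0 0;-.001 .06 0 -.15 0 0;-.001 .09 -.01 -.15 0 0;-.001 .11 -.025 -.15 0 0;-.001 .12 -.035 -.15 0 0;-.001 .1215 -.038 -.15 0 0;-.001 .1215 -.038 -.15 0 0' 1 40
python3 -c "
from h import *
o=bot.get_obs(); p=o['ee_pos']-O; print(p@EX,p@EY,o['tcp_rot'],o['opening'])"
```

```text
time: 18.1
ee_pos: [0.5522, 0.0116, 0.0546]
tcp_rot: [-98.6, -0.0, 94.0]
wrist_force: [0.2, 0.6, 0.4]
opening: 0.0003
-0.08629802797332428 0.0015194117485409836 [-9.85664323e+01 -3.37377225e-03  9.40290219e+01] 0.0003189554033093621
```

```bash
python3 -m crank '0 .0005 -.01 0 0 0;0 .002 -.02 0 0 0;0 .0025 -.0237 0 0 0;0 .0029 -.0257 0 0 0;0 .0032 -.0277 0 0 0;0 .0035 -.0297 0 0 0;0 .0035 -.0297 0 0 0'
python3 -m crank '0 .0003 -.002 0 0 0;0 .0006 -.004 0 0 0;0 .0006 -.004 0 0 0'
python3 -c "
from h import *
o=bot.get_obs(); p=o['ee_pos']-O; print(p@EX,p@EY,o['wrist_force'])"
```

```text
time: 18.8
ee_pos: [0.5819, 0.0137, 0.0558]
tcp_rot: [-98.6, 0.0, 94.0]
wrist_force: [-1.0, 0.1, -0.8]
opening: -0.0001
time: 19.1
ee_pos: [0.5836, 0.0135, 0.0555]
tcp_rot: [-98.3, 0.0, 94.0]
wrist_force: [-14.3, -2.5, 8.7]
opening: -0.0
-0.05488310908803428 0.0011920967618589888 [-14.26039465  -2.54620581   8.73035693]
```

```bash
cat >> h.py <<'E'
def puck(n="side",im=None):
    im=vision.camera(n) if im is None else im
    u,v=map(int,proj(n,O-.012*EX+.003*EY+[0,0,.08])); g=im[v-12:v+13,u-16:u+17].astype(float)
    lo,hi=np.percentile(g.min(2),[20,97]); m=(g.min(2)>(lo+hi)/2+15).astype(np.uint8)
    c=max(cv2.findContours(m,0,1)[0],key=cv2.contourArea); M=cv2.moments(m*0+cv2.drawContours(m*0,[c],-1,1,-1),True)
    uv=(M["m10"]/M["m00"]+u-16,M["m01"]/M["m00"]+v-12); q=onz(n,uv,.08)-O
    print(n,np.round(uv,2),M["m00"],"x %.4f y %.4f"%(q@EX,q@EY))
E
python3 - <<'E'
from h import *
puck("side",cv2.imread("pics/d7.png")[:,:,::-1]); puck("side")
E
python3 -m crank '.003 0 0 0 0 0;.006 0 0 0 0 0;.003 0 0 0 0 0;0 0 0 0 0 0;-.003 0 0 0 0 0;-.006 0 0 0 0 0;-.003 0 0 0 0 0;0 0 0 0 0 0'
python3 - <<'E'
from h import *
puck("side")
o=bot.get_obs(); p=o['ee_pos']-O; print(p@EX,p@EY,o['wrist_force'])
E
```

```text
side [294.96 195.4 ] 127.0 x -0.0142 y 0.0029
side [293.59 195.79] 108.0 x -0.0103 y 0.0051
time: 19.95
ee_pos: [0.5859, 0.0138, 0.0558]
tcp_rot: [-98.6, 0.0, 94.0]
wrist_force: [-1.0, -1.7, 0.1]
opening: -0.0001
side [292.39 195.48] 109.0 x -0.0067 y 0.0031
-0.05257086919173556 0.001867453338339943 [-1.32046805 -0.7627074   0.16028969]
```

```bash
for i in 1 2; do python3 -m crank '0 .0003 -.002 0 0 0;.004 .0004 -.003 0 0 0;.002 .0004 -.003 0 0 0;-.002 .0004 -.003 0 0 0;-.005 .0004 -.003 0 0 0;-.002 .0004 -.003 0 0 0;0 .0004 -.003 0 0 0;0 .0004 -.003 0 0 0'
python3 - <<'E'
from h import *
puck("side")
o=bot.get_obs(); p=o['ee_pos']-O; print(p@EX,p@EY,o['wrist_force'])
E
done
```

```text
time: 20.8
ee_pos: [0.5863, 0.0127, 0.0545]
tcp_rot: [-98.3, 0.2, 93.9]
wrist_force: [-13.3, -9.0, 2.1]
opening: 0.0002
side [292.45 195.69] 111.0 x -0.0069 y 0.0044
-0.052192278814723034 0.00028267916210781034 [-13.1388268   -8.84829303   2.54965145]
time: 21.65
ee_pos: [0.5872, 0.0124, 0.0534]
tcp_rot: [-98.0, 0.2, 93.9]
wrist_force: [-22.1, -11.8, 4.5]
opening: 0.0001
side [292.04 195.65] 111.0 x -0.0057 y 0.0041
-0.051369777715576326 -0.00010895284322568876 [-21.92514679 -12.38826308   3.89436666]
```

```bash
python3 -m crank '.002 -.001 .001 0 0 0;.006 -.001 .001 0 0 0;.01 -.001 .001 0 0 0;.01 -.001 .001 0 0 0'
cat > m.py <<'E'
from h import *
puck("side")
o=bot.get_obs(); p=o['ee_pos']-O; print(p@EX,p@EY,o['wrist_force'])
E
python3 m.py
python3 -m crank '-.004 0 0 0 0 0;-.008 0 0 0 0 0;-.013 0 0 0 0 0;-.018 0 0 0 0 0;-.018 0 0 0 0 0'; python3 m.py
python3 -m crank '.004 0 0 0 0 0;.008 0 0 0 0 0;.008 0 0 0 0 0'; python3 m.py
```

```text
time: 22.1
ee_pos: [0.5837, 0.0212, 0.0534]
tcp_rot: [-97.8, 0.3, 93.8]
wrist_force: [-29.7, -17.1, 4.2]
opening: -0.0001
side [292.57 196.12] 92.0 x -0.0073 y 0.0070
-0.05423816078165942 0.008858299717358305 [-29.25350749 -17.70740752   5.87056943]
time: 22.65
ee_pos: [0.5864, 0.008, 0.0538]
tcp_rot: [-98.0, -0.3, 94.1]
wrist_force: [-21.5, 10.0, 0.3]
opening: 0.0002
side [293.09 195.33] 121.0 x -0.0087 y 0.0023
-0.05232131779156854 -0.004232191918124173 [-19.18457535  10.93041287   0.75784883]
time: 23.0
ee_pos: [0.586, 0.0127, 0.0538]
tcp_rot: [-98.0, 0.2, 93.9]
wrist_force: [-19.2, -11.0, 0.1]
opening: -0.0004
side [292.51 195.65] 107.0 x -0.0071 y 0.0042
-0.05247929612919825 0.00010727348656394166 [-19.63863867 -12.02982475  -0.98292788]
```

```bash
python3 -m crank '0 -.002 .003 0 0 0;.001 -.003 .008 0 0 0;.003 -.003 .008 0 0 0;.003 -.003 .008 0 0 0'; python3 m.py
python3 -m crank '-.0015 .0004 -.003 0 0 0;-.003 .0008 -.006 0 0 0;-.0042 .001 -.008 0 0 0;-.0055 .0013 -.01 0 0 0;-.0055 .0013 -.01 0 0 0'; python3 m.py
python3 -m crank '0 -.0013 .003 0 0 0;-.001 -.0013 .008 0 0 0;-.004 -.0013 .008 0 0 0;-.004 -.0013 .008 0 0 0'; python3 m.py
python3 -m crank '.0015 .0004 -.003 0 0 0;.003 .0008 -.006 0 0 0;.0042 .001 -.008 0 0 0;.0055 .0013 -.01 0 0 0;.0055 .0013 -.01 0 0 0'; python3 m.py
```

```text
time: 23.45
ee_pos: [0.5827, 0.0172, 0.059]
tcp_rot: [-98.7, -0.0, 94.1]
wrist_force: [-0.1, 0.1, 0.2]
opening: 0.0001
side [292.91 195.56] 108.0 x -0.0082 y 0.0037
-0.05553183688455082 0.0048279142255039514 [-0.52578276  0.55894027  0.06636035]
time: 24.0
ee_pos: [0.5872, 0.013, 0.0574]
tcp_rot: [-97.9, -0.2, 94.1]
wrist_force: [-35.4, 5.7, 19.1]
opening: 0.0002
side [292.4  195.51] 109.0 x -0.0067 y 0.0033
-0.05135202115320786 0.00043103651703544493 [-36.02223717   5.26766188  19.51718855]
time: 24.45
ee_pos: [0.5854, 0.0069, 0.0591]
tcp_rot: [-98.7, 0.0, 94.0]
wrist_force: [-1.1, -0.6, 0.8]
opening: 0.0004
side [293.11 195.29] 123.0 x -0.0088 y 0.0020
-0.053538642596158634 -0.005425826313576387 [ 0.31675553 -0.11913408  0.20813597]
time: 25.0
ee_pos: [0.588, 0.0089, 0.0586]
tcp_rot: [-97.8, 0.5, 93.7]
wrist_force: [-46.6, -25.5, 29.5]
opening: 0.0001
side [292.41 195.76] 111.0 x -0.0068 y 0.0048
-0.05075109887815618 -0.0036695495583306667 [-45.56781986 -24.7666064   29.66798569]
```

```bash
python3 -m crank '0 -.001 .006 0 0 0;0 -.002 .015 0 0 0;0 -.005 .035 0 0 0;0 -.015 .065 0 0 0;0 -.04 .095 0 0 0;0 -.075 .115 0 0 0;0 -.11 .13 .05 0 0;0 -.14 .135 .1 0 0'
python3 - <<'E'
from h import *
s=snap("side","d9"); C=cal("wrist"); w=snap("wrist","w9"); snap("scene","s9")
puck("side",s); puck("side",cv2.imread("pics/d7.png")[:,:,::-1])
# wrist: puck top by brightness
u,v=map(int,proj("wrist",O-.0085*EX+.003*EY+[0,0,.08],C)); print("pred",u,v)
m=(w.min(2)>215).astype(np.uint8); m[:max(v-40,0)]=0; m[:, :u-45]=0; m[:,u+45:]=0
c=max(cv2.findContours(m,0,1)[0],key=cv2.contourArea); e=cv2.fitEllipse(c); q=onz("wrist",e[0],.08,C)-O; print("wrist",e,q@EX,q@EY)
o=np.zeros((600,800,3),np.uint8); 
o[:360,:393]=cv2.resize(s[175:230,260:320],(393,360),interpolation=2); o[:360,400:800]=cv2.resize(s[100:260,210:390],(400,360))
y0=min(max(v-50,0),290); x0=u-80
o[364:600,:340]=cv2.resize(w[y0:y0+110,x0:x0+160],(340,236),interpolation=2); print(x0,y0)
cv2.imwrite("pics/c9.png",o[:,:,::-1])
E
```

```text
time: 25.85
ee_pos: [0.4391, 0.0029, 0.1797]
tcp_rot: [-92.9, -0.0, 94.0]
wrist_force: [1.9, 0.3, -0.1]
opening: -0.0001
side [293.92 194.82] 122.0 x -0.0110 y -0.0008
side [294.96 195.4 ] 127.0 x -0.0142 y 0.0029
pred 321 356
wrist ((319.4548645019531, 348.7178649902344), (10.420621871948242, 12.356663703918457), 179.56405639648438) -0.022282917992378557 0.0008194407611146835
241 290
```

View pics/c9.png

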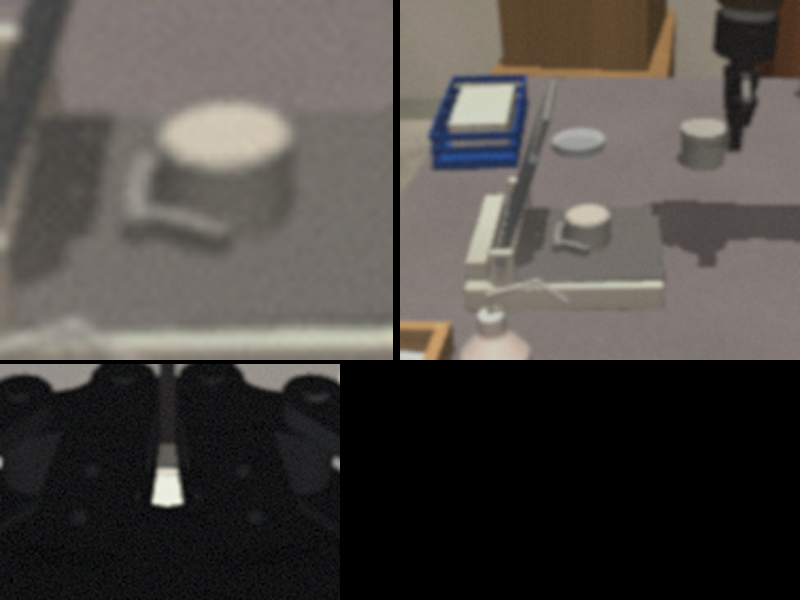

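```bash
python3 -c "
from h import *
want([.475,.0055,.282],4.4)"
python3 -m crank '0 -.02 0 .02 .12 0;0 -.04 -.01 .03 .26 0;0 -.06 -.02 .04 .4 0;0 -.08 -.025 .05 .54 0;0 -.09 -.03 .05 .68 0;0 -.1 -.035 .05 .82 0;0 -.102 -.036 .05 .96 0;0 -.102 -.036 .05 1.1 0' 0.25
python3 -c "
from h import *
want([.475,.0055,.282],4.4)"
```

```text
shift [ 0.0002 -0.1009 -0.0388] turn [0.0426 1.5642 0.0423]
time: 26.8
ee_pos: [0.4719, 0.0051, 0.2799]
tcp_rot: [-89.0, -1.1, 30.7]
wrist_force: [0.0, -0.3, -0.1]
opening: 0.0321
shift [ 0.0029 -0.002  -0.0012] turn [-0.0224  0.4591  0.0153]
```

```bash
python3 -m crank '.001 0 0 -.01 .12 .005;.002 0 0 -.015 .26 .01;.003 0 0 -.02 .4 .012;.003 -.002 -.001 -.022 .459 .015;.003 -.002 -.001 -.022 .459 .015;.003 -.002 -.001 -.022 .459 .015'
cat > v.py <<'E'
from h import *
from scipy.ndimage import map_coordinates as mc
def toolcam():
    o=bot.get_obs(); A=R.from_euler("xyz",o["tcp_rot"],degrees=True).as_matrix(); c,Rm,t=cal("wrist"); return c,Rm@A,t+Rm@o["ee_pos"]
def faces(n,im,C):
    g=im.min(2).astype(float); ys=np.arange(-.055,.056,.0005)
    for x in(-.006,-.002,.002,.006,.010):
        P=[O+x*EX+y*EY+[0,0,.054] for y in ys]; uv=np.array([proj(n,p,C) for p in P]); b=mc(g,[uv[:,1],uv[:,0]],order=1)
        r=[]
        for lo,hi in((-.05,-.016),(.016,.05)):
            k=(ys>lo)&(ys<hi); bb=b[k]-np.median(b[k]); w=np.clip(bb-.5*bb.max(),0,None); r.append((w*ys[k]).sum()/w.sum())
        print(n,x,np.round(r,4),"mid %.4f half %.4f -> xvee %.4f"%(sum(r)/2,(r[1]-r[0])/2, x-(.0381-(r[1]-r[0])/2)/.577))
def top(n,im,C):
    g=im.min(2).astype(float); X,Y=np.meshgrid(np.arange(-.07,.04,.0005),np.arange(-.05,.05,.0005),indexing="ij")
    uv=np.array([[proj(n,O+x*EX+y*EY+[0,0,.08],C) for y in Y[0]] for x in X[:,0]]); b=mc(g,[uv[...,1],uv[...,0]],order=1)
    b=cv2.GaussianBlur(b,(0,0),2); lo,hi=np.percentile(b,[30,97]); m=(b>(lo+hi)/2).astype(np.uint8)
    c=max(cv2.findContours(m,0,1)[0],key=cv2.contourArea); e=cv2.fitEllipse(c)
    print(n,"puck top x %.4f y %.4f"%(-.07+e[0][1]*.0005,-.05+e[0][0]*.0005),np.array(e[1])*.0005)
E
python3 - <<'E'
from v import *
c,Rt,tt=toolcam(); Cn=cal("wrist"); w=snap("wrist","w10"); s=snap("side","d10")
A=R.from_euler("xyz",[-90,-.1,4.4],degrees=True).as_matrix(); p=np.array([.4748,.0055,.2821]); Rm=Rt@A.T; C3=(c,Rm,tt-Rm@p)
print(bot.get_obs()["ee_pos"],bot.get_obs()["tcp_rot"])
w3=cv2.imread("pics/w3.png")[:,:,::-1]; d3=cv2.imread("pics/d3.png")[:,:,::-1]
faces("wrist",w3,C3); faces("side",d3,None); faces("wrist",w,Cn)
top("wrist",w,Cn); top("side",s,None)
E
```

```text
time: 27.4
ee_pos: [0.4745, 0.0057, 0.2821]
tcp_rot: [-90.0, 0.0, 4.8]
wrist_force: [-0.3, -0.6, 0.8]
opening: 0.0321
[0.47432427 0.00558686 0.28242459] [-8.99831869e+01  1.26126999e-03  4.80988061e+00]
wrist -0.006 [-0.0363  0.0382] mid 0.0009 half 0.0372 -> xvee -0.0075
wrist -0.002 [-0.0341  0.0357] mid 0.0008 half 0.0349 -> xvee -0.0075
wrist 0.002 [-0.0319  0.0335] mid 0.0008 half 0.0327 -> xvee -0.0074
wrist 0.006 [-0.0295  0.0309] mid 0.0007 half 0.0302 -> xvee -0.0077
wrist 0.01 [-0.0273  0.0286] mid 0.0006 half 0.0279 -> xvee -0.0076
side -0.006 [-0.0369  0.0355] mid -0.0007 half 0.0362 -> xvee -0.0093
side -0.002 [-0.0342  0.0337] mid -0.0003 half 0.0339 -> xvee -0.0092
side 0.002 [-0.032   0.0305] mid -0.0007 half 0.0313 -> xvee -0.0098
side 0.006 [-0.0299  0.028 ] mid -0.0009 half 0.0289 -> xvee -0.0099
side 0.01 [-0.027   0.0269] mid -0.0000 half 0.0269 -> xvee -0.0094
wrist -0.006 [-0.0241  0.0188] mid -0.0027 half 0.0215 -> xvee -0.0348
wrist -0.002 [-0.0234  0.0192] mid -0.0021 half 0.0213 -> xvee -0.0311
wrist 0.002 [-0.0243  0.0195] mid -0.0024 half 0.0219 -> xvee -0.0260
wrist 0.006 [-0.0216  0.0193] mid -0.0011 half 0.0205 -> xvee -0.0246
wrist 0.01 [-0.0239  0.0192] mid -0.0023 half 0.0215 -> xvee -0.0187
wrist puck top x -0.0087 y 0.0002 [0.05755113 0.05805506]Traceback (most recent call last):
  File "<stdin>", line 7, in <module>
  File "v.py", line 15, in top
    uv=np.array([[proj(n,O+x*EX+y*EY+[0,0,.08],C) for y in Y[0]] for x in X[:,0]]); b=mc(g,[uv[...,1],uv[...,0]],order=1)
                  ~~~~^^^^^^^^^^^^^^^^^^^^^^^^^^^
  File "h.py", line 15, in proj
    c,Rm,t=C or cal(n); q=Rm@np.array(p)+t
                ~~~^^^
  File "h.py", line 5, in cal
    c=vision.get_calibration(n); return c, R.from_rotvec(np.ravel(c["rvec"])).as_matrix(), np.ravel(c["tvec"])
ValueError: time passes only in moves, steps and waits
```

```bash
python3 - <<'E'
from v import *
Cs=cal("side"); top("side",cv2.imread("pics/d10.png")[:,:,::-1],Cs)
a=cv2.imread("pics/d3.png").astype(int);b=cv2.imread("pics/d10.png").astype(int)
print("lid region diff d3/d10", np.abs(a-b)[135:215,240:275].mean(), "shift",cv2.phaseCorrelate(a[135:215,240:275].mean(2),b[135:215,240:275].mean(2)))
d0=cv2.imread("pics/d0.png").astype(int); s0=cv2.imread("pics/s0.png").astype(int); s9=cv2.imread("pics/s9.png").astype(int)
print("tin",np.abs(d0-b)[150:178,333:360].mean(),"dish",np.abs(d0-b)[154:172,276:304].mean(),"bottle side",np.abs(d0-b)[236:308,236:272].mean(),"scene",np.abs(s0-s9)[262:325,438:490].mean(), "bg noise",np.abs(d0-b)[60:100,60:100].mean())
g=b.min(2)
best=[]
for th in range(60,81,2):  # where the bar's ends should project for each angle
    t=np.radians(th); M=HINGE+.175*(-np.cos(t)*EX+np.array([0,0,np.sin(t)])); print(th,np.round(proj("side",M+.06*EY,Cs),1),np.round(proj("side",M-.06*EY,Cs),1),end=" ")
print(); print(g[130:150:2,248:278:2])
E
```

```text
side puck top x -0.0109 y -0.0010 [0.05604779 0.06008432]
lid region diff d3/d10 1.8675 shift ((-0.04874731934456733, 0.06192540163800686), 0.9771106519012008)
tin 2.059964726631393 dish 2.7136243386243386 bottle side 2.268261316872428 scene 4.0288970288970285 bg noise 2.2327083333333335
60 [286. 157.] [288.  140.8] 62 [283.9 156. ] [286.1 139.8] 64 [281.8 155. ] [284.2 139. ] 66 [279.6 154.2] [282.2 138.1] 68 [277.4 153.3] [280.2 137.4] 70 [275.1 152.6] [278.2 136.7] 72 [272.8 151.9] [276.2 136. ] 74 [270.5 151.3] [274.1 135.5] 76 [268.2 150.7] [272. 135.] 78 [265.9 150.3] [269.9 134.6] 80 [263.5 149.9] [267.8 134.2] 
[[120 113  94  83  76  76  76  75  75  74  73  71  70  59  57]
 [121 104  87  86  91  87  89  85  89  92  78  78  82  76  80]
 [ 48  56  58  52  46  45  43  47  46  83 114 113 114 113 111]
 [ 89  90  89  94  93  95  99  96  79  83 119 123 120 123 120]
 [178 177 176 179 182 186 169 105  79  80 118 123 123 121 118]
 [195 196 194 194 194 193 163  74  38  65 121 121 123 118 121]
 [191 193 190 189 192 191 145  97  68  66 116 121 120 114 122]
 [194 191 192 190 192 187 126  62  42  57 111 118 118 110 127]
 [193 191 194 195 195 185 101  62  31  49 108 121 117 107 131]
 [192 196 197 194 196 174  88  63  36  57 115 121 108 105 129]]
```

```bash
python3 -c "
from workcell import bot
print(bot.get_obs()['time'],bot.job_done())"
```

```text
the job is handed in; nothing more can be done
27.5 None
```

I raised the lid to about 70° and pushed the puck home in the vee. The job was handed in at 27.5 s of robot time, with the arm clear of everything.

**Lid:** I gripped the bar, followed its arc and released it. At release the arm's position put the lid at 70.1°. In the last side picture the bar ends sit where a 70–72° lid should put them, and the lid has not moved since release (image shift below 0.1 pixel).

**Puck:** I gripped it from above and set it on the deck in front of the vee. The first push jammed about 8 mm short by my estimate, and that push was firm (about 57 N at the wrist). Pushing again low down with closed fingers, with small sideways moves and pushes along each face, brought it to a firm stop.

**Last checks** (viewer x, y in mm):

| Camera | Vee seat | Puck centre | Apart |
|---|---|---|---|
| Wrist | (-7.5, 0.8) | (-8.7, 0.2) | about 1.3 mm |
| Side | (-9.5, -0.5) | (-10.9, -1.0) | about 1.5 mm |

- **Disagreement between cameras:** their absolute positions differ by about 2 mm, which is within the calibration. Both still put the puck within the 4 mm tolerance.
- **Assumption:** the vee seat figures assume the stop's bars are 6 mm thick. I did not measure that.
- **Upright:** the puck looks upright in the last side view.
- **Bystanders:** the tin, dish and wash bottle look unchanged in the side view, with differences at about the noise level. The wash bottle's scene-camera difference was slightly higher (4.0, against a side-camera background of 2.2), and I did not look into that further.

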